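# Clamp a mounted specimen under a sprung swing keeper

## Task

Set the black mounted specimen flat in the round seat of the holding fixture. Then pull the sprung knob up out of its open notch, turn it counter-clockwise (seen from above) so that the keeper swings over the specimen, and let it snap fully down into the closed notch, found by feel; do not force the knob against its notches, and leave the other things on the bench where they are.

Things in the scene. Friction and masses are not known exactly. Their poses are not given: they have to be found in the camera images.
- specimen: black round mounted metal specimen, disc 30 mm in diameter and 21 mm tall, about 25 g, standing on the bench with its polished face up, left of the fixture; origin at the centre of its underside, z up
- fixture: holding fixture bolted to the bench: aluminium plate 70 mm (its x) by 120 mm (its y, from -35 to +85 mm), 14 mm thick, with a round seat at one end and at the other an upright post with a notched steel collar (radius 22 mm, its land 26 mm above the bench) and the keeper. Two bolt heads at x +-26, y -27 mm, 4 mm high. Origin on the post axis at bench height, z up
- seat (a point): centre of the floor of the round seat in the fixture's plate, 58 mm from the post axis along the fixture's +y; recess 34 mm in diameter, 6 mm deep with a 1.5 mm chamfer; its floor is 8 mm above the bench, the plate's top 14 mm. The specimen, seated, stands with its top 29 mm above the bench
- keeper: sprung keeper, one rigid part that slides up and turns on the post: black knob on top, under it a dark steel bar 12 mm wide along the keeper's +x to a round pad (22 mm) 58 mm from the axis. Down, bar and pad lie 30.5 to 38.5 mm above the bench, 1.5 mm over a seated specimen. A 4 mm wide pin opposite the bar rides in the collar. Origin on the post axis, at bench height when down, z up
- knob_grip (a point): on the post axis at mid-height of the black ribbed round knob, 34 mm in diameter, which reaches from 48 to 68 mm above the bench when down (stem below it 16 mm thick); rises with the keeper. It can be gripped from above at any yaw, with 10 mm free between the knob and the bar
- keeper_tip (a point): centre of the underside of the keeper's round pad
- keeper_lift (a joint): how far the keeper is pulled up, m: 0 fully down in a notch, 0.012 at its upper stop. A spring pulls down with about 6 N when down, 11 N at the stop (weight 1.2 N extra; a damper, 30 N s/m, slows it). Below 0.0075 the pin is in a notch; at about 0.0075 it rests on the collar's land between notches; above that it turns freely
- keeper_turn (a joint): keeper angle, rad, counter-clockwise from above; stays where left; stops at -0.35 and 1.75; bar points at the seat at 1.15. Starts within 0.08 of 0 in a wide open notch. The closed notch is narrow (play +-0.045) and its place differs each time, hidden, from 0.9 to 1.4 (any of it covers the specimen): find it by feel: let down, the pin stops on the land or drops the full depth
- die_plug: bystander: plain steel cylinder, 29 mm in diameter, 30 mm tall, standing on the bench nearer to the robot than the fixture; origin at the centre of its underside
- hex_key: bystander: black L-shaped hex key, 99 mm long, lying right of the fixture; origin under its middle
- tape_roll: bystander: roll of beige tape, 100 mm in diameter, 25 mm high, lying at the left; origin under its middle
- lens_can: bystander: black round can, 40 mm in diameter, 52 mm tall, standing behind the fixture; origin at the centre of its underside
Things that resemble listed ones, but are neither listed nor needed, are in the scene too. What is shaped like the specimen but orange is not meant.

How it is judged:
On the way, in this order (a step that is already met when the one before it is completed fails the run):
1. the specimen stands in the seat, let go, with the keeper still in its open notch (horizontal distance between specimen and seat below 0.003 m and z of specimen in the frame of seat below 0.002 m and contact force between the fingers and specimen below 0.1 N and value of joint keeper_turn below 0.5 rad and value of joint keeper_lift below 0.003 m), for 0.2 s.
2. the keeper is pulled up clear of the notch and swung, with the specimen still seated (value of joint keeper_lift above 0.0065 m and value of joint keeper_turn above 0.7 rad and horizontal distance between specimen and seat below 0.003 m).
At the end, for the whole second after the job is handed in: The specimen stands upright (within 0.06 rad) on the floor of the seat, within 3 mm of its centre and 2 mm of its floor, at rest; the keeper is over it (turn between 0.84 and 1.46 rad) and fully down in the closed notch (lift under 1.5 mm) (value of joint keeper_lift below 0.0015 m and value of joint keeper_turn between 0.84 and 1.46 rad and horizontal distance between specimen and seat below 0.003 m and z of specimen in the frame of seat between -0.002 and 0.002 m and angle between specimen's own z axis and vertical below 0.06 rad and linear speed of specimen below 0.01 m/s); the robot touches nothing.
It fails at once if the knob is forced: more than 40 N between the keeper's pin and the notched collar of the fixture (contact force between keeper and fixture above 40 N).
It fails at once if the specimen is hit or pressed by the keeper with more than 25 N (contact force between keeper and specimen above 25 N).
It fails at once if a bystander (steel cylinder, hex key, tape roll, can) is moved more than 20 mm (distance of any of die_plug, hex_key, tape_roll, lens_can from where it was at the start of the episode above 0.02 m).
It also fails if it takes over 58 s, if anything falls off the work surface, if the arm or the gripper's body presses on something with over 40 N, if the wrist force passes 120 N, or if a joint passes its speed limit or range.

## Robot

A 6-joint arm with a two-finger parallel gripper is mounted at the origin on a cart in front of the work surface, level with it; the furniture and walls round the work are solid. World frame = base frame: x ahead of the robot, y to its left, z up, the work surface at z = 0. Lengths are in m, angles in rad, forces in N, time in s.
With the tool pointing down it reaches from about 0.275 to 0.875 m from the base axis. Payload 12.5 kg.
Tool frame: the origin (TCP) lies at the very end of the fingers, on their centre line; the grasp point (between the pads) lies 19 mm behind it; x points along the fingers, y is the direction in which the jaws open and shut, and the axes are right-handed (so a half turn about x gives the same grasp; the last joint's range is limited). The gripper opens to 85 mm and grips with 20 to 120 N. Pads are 22 mm wide; open, the fingers measure 114 mm over their backs; the gripper's body (76 mm by 85 mm) begins 54 mm behind the grasp point. The pads swing forward as they close: fully open they stand 13 mm farther back than shut.
Start: joints at [-1.339, 0.351, 1.652, -0, 1.139, -0.085], TCP at [0.171, -0.523, 0.231] pointing down, gripper open.
Joint ranges: [-2.75, 2.75], [-0.79, 2.1], [0.01, 2.65], [-1.57, 4.71], [0.07, 3.14], [-2.87, 2.87]. Speed limits (rad/s): [2.22, 2.22, 2.79, 3.14, 3.14, 3.14].

## Interface

Orientations are given as a 3x3 rotation matrix whose columns are the frame's x, y, z axes.
In Python, from bench import manip gives the robot as it stands. Calls block until the motion is done:
- manip.move_ptp(position, orientation): joint-space move of the TCP to a pose.
- manip.move_l(position, attitude=None, max_speed=0.15): straight line of the TCP; attitude=None keeps the orientation; max_speed is the mean speed in m/s.
- manip.move_j(angles): joint-space move.
- manip.set_gripper(opening, effort=None): opening from 0.0 (shut) to 1.0 (fully open); effort is the grip in N (None keeps the last); returns when the fingers have stopped.
- manip.dwell(seconds).
- manip.inverse_kinematics(position, orientation): joint angles nearest the present ones, or None.
- manip.grab_frame(name): name is "scene" or "top" or "wrist"; returns (picture, depth): 384x512x3 uint8, red, green, blue; 384x512 float32, m along the optical axis (not along the pixel's ray), 0 where there is no reading.
- manip.get_calibration(name): a dict with "camera_matrix" (3x3 intrinsics, pixels), "R" (3x3) and "t" (3): a world point X has camera coordinates R X + t. Camera axes: x right, y down, z forward; pixel columns grow to the right and rows downward; lengths in m; the calibration is good to about 2 mm. A picture is of the moment at which its call begins: read the wrist's pose just before it. get_calibration takes no time and is no camera call; for the wrist camera it gives the pose at the moment of the call.
A pose or a line that the arm cannot do raises manip.Unreachable and nothing moves.
- manip.sign_off(): hands the job in, once; it reports no verdict.
Trained networks look in the newest picture that a camera, given by its name, has taken for a name from the list of things; names that differ only in an ending like _2 or _b are one class to them, and where a whole thing is asked for, a point or a joint stands for the part that bears it (a point fixed in the world has none). Each returns a list of dicts, best first, with "confidence" (0 to 1); they miss things now and then, are a little off and sometimes report something else, mostly with a low value. They report only what shows in the picture. A call takes as long as a camera call. They do not tell look-alikes from the thing itself.
- manip.look_for(camera, name): "at" ([x, y, z] in m, in world coordinates, good to about 4 mm: the middle of the surface that is visible of it).
Readings, each from a call of its own:
- manip.current_time(): time.
- manip.current_qpos(): joint angles.
- manip.current_joint_vel(): joint speeds.
- manip.current_joint_torque(): joint torques, N m.
- manip.current_ee_pos(): TCP position.
- manip.current_tcp_rot(): TCP orientation.
- manip.current_force(): force on the tool from outside, world axes, zero at the start.
- manip.current_ft_torque(): the same for the moment, N m.
- manip.current_grip_width(): opening from 0.0 (shut) to 1.0 (fully open).
Only numpy, scipy, OpenCV 4.12 (cv2) and the standard library are available. Lean on these libraries where they do the work, as an engineer would, in place of code of your own. Each camera call takes 0.05 s, during which the arm holds its last target.

## Working session

There is one attempt and no reset: what is moved stays moved. The work goes in short steps, each a Python script; the robot and the scene stay as the last script left them, time stands still between calls to the robot, and variables do not carry over. Pictures are saved under pics/ and viewed, and the job is handed in when it is done.

```bash
ls; mkdir -p pics; python3 - <<'E'
from bench import manip
import cv2
print(manip.current_time())
for c in ["scene","top"]:
    p,d=manip.grab_frame(c); cv2.imwrite(f"pics/{c}0.png",p[:,:,::-1])
    for n in ["specimen","fixture","keeper","knob_grip","keeper_tip"]:
        print(c,n,[(r['confidence'],[round(float(v),4) for v in r['at']]) for r in manip.look_for(c,n)])
k=manip.get_calibration("top");print(k)
print(manip.current_time())
E
```

```text
pics
0.0
scene specimen [(0.45, [0.464, 0.1549, 0.0224]), (0.43, [0.4819, 0.2206, 0.0198])]
scene fixture [(0.87, [0.533, -0.0262, 0.0164])]
scene keeper [(0.78, [0.5453, -0.0505, 0.0429]), (0.63, [0.3927, 0.0558, 0.0271])]
scene knob_grip [(0.58, [0.5441, -0.0508, 0.0405])]
scene keeper_tip [(0.69, [0.5425, -0.0542, 0.0408])]
top specimen []
top fixture [(0.73, [0.5408, -0.0308, 0.014])]
top keeper [(0.81, [0.5495, -0.0518, 0.0658])]
top knob_grip [(0.61, [0.5541, -0.0579, 0.0643])]
top keeper_tip [(0.65, [0.5503, -0.0542, 0.0648])]
{'camera_matrix': array([[414.72601951,   0.        , 252.01995265],
       [  0.        , 414.72601951, 192.24728671],
       [  0.        ,   0.        ,   1.        ]]), 'R': array([[-0.00969779, -0.99975428, -0.01993322],
       [-0.98967486,  0.01244697, -0.14278915],
       [ 0.14300218,  0.01834267, -0.98955239]]), 't': array([0.08357182, 0.53921348, 1.03368168])}
0.6
```

View pics/scene0.png

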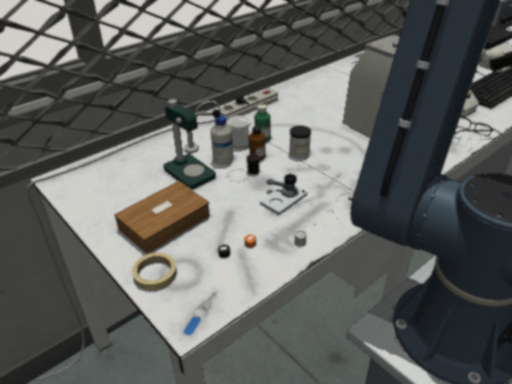

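View pics/top0.png

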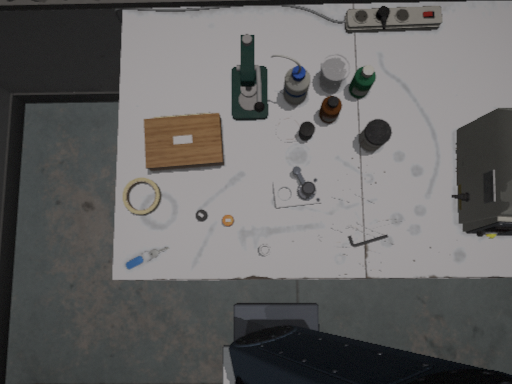

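The black specimen is at top pixel (202,215), with the orange decoy at (228,220). The seat is at (284,194), the knob at (308,189), and the bar points up to (297,170). I'll look closer with the wrist camera.

```bash
cat > h.py <<'E'
from bench import manip
import numpy as np, cv2
def down(yaw): # tool x down, tool y horizontal at angle yaw
    x=np.array([0,0,-1.]); y=np.array([np.cos(yaw),np.sin(yaw),0]); return np.column_stack([x,y,np.cross(x,y)])
def ray(k,u,v,z):
    K,R,t=k["camera_matrix"],np.array(k["R"]),np.array(k["t"])
    d=R.T@np.linalg.solve(K,[u,v,1.]); c=-R.T@t
    return c+d*(z-c[2])/d[2]
def proj(k,X):
    q=k["camera_matrix"]@(np.array(k["R"])@np.asarray(X,float)+k["t"]); return q[:2]/q[2]
E
python3 - <<'E'
from h import *
np.set_printoptions(precision=4,suppress=True)
k=manip.get_calibration("top")
for n,u,v,z in [("spec",202,215,.021),("orange",228,220,.021),("seat",284,194,.014),("knob",308,188.5,.068),("pad",297,170,.0385),("plug",264,250,.03)]:
    print(n,ray(k,u,v,z))
R=manip.current_tcp_rot();p=manip.current_ee_pos();w=manip.get_calibration("wrist")
C=-w["R"].T@w["t"]
print(R,p,"cam in tool",R.T@(C-p),"axes",R.T@w["R"].T, w["camera_matrix"])
print(manip.current_grip_width())
E
```

```text
spec [0.4842 0.2095 0.021 ]
orange [0.4704 0.1413 0.021 ]
seat [ 0.5381 -0.0065  0.014 ]
knob [ 0.5437 -0.0639  0.068 ]
pad [ 0.5973 -0.0402  0.0385]
plug [0.3918 0.0485 0.03  ]
[[-0.      0.3115 -0.9502]
 [ 0.     -0.9502 -0.3115]
 [-1.     -0.      0.    ]] [ 0.1714 -0.5226  0.2313] cam in tool [-0.1428  0.0004 -0.0726] axes [[-0.0006 -0.2881  0.9576]
 [ 1.     -0.0002  0.0006]
 [-0.      0.9576  0.2881]] [[307.7133   0.     254.2464]
 [  0.     307.7133 193.2486]
 [  0.       0.       1.    ]]
1.0028298595647622
```

```bash
python3 - <<'E'
from h import *
np.set_printoptions(precision=4,suppress=True)
for yaw in [-np.pi/2,0,np.pi/2]:
    print(yaw,manip.inverse_kinematics([0.54,-0.03,0.2],down(yaw)),manip.inverse_kinematics([0.48,0.21,0.15],down(yaw)))
yaw=-np.pi/2
manip.move_ptp([0.545,-0.035,0.2],down(yaw))
def shot(n):
    manip.dwell(0.3)
    k=manip.get_calibration("wrist"); p,d=manip.grab_frame("wrist"); cv2.imwrite(f"pics/{n}.png",p[:,:,::-1]); np.savez(f"{n}.npz",d=d,R=k["R"],t=k["t"],camera_matrix=k["camera_matrix"],p=p)
    for q in ["specimen","fixture","keeper","knob_grip","keeper_tip","seat"]:
        try: print(n,q,[(r['confidence'],np.round(r['at'],4)) for r in manip.look_for("wrist",q)])
        except Exception as e: print(e)
shot("w_fix")
manip.move_ptp([0.484,0.209,0.15],down(yaw))
shot("w_spec")
print(manip.current_time())
E
```

```text
-1.5707963267948966 [-0.1416  0.3694  1.7087 -0.      1.0636  1.4292] [ 0.3235  0.4064  1.7963 -0.      0.939   1.8943]
0 [-0.1416  0.3694  1.7087 -0.      1.0636 -0.1416] [ 0.3235  0.4064  1.7963 -0.      0.939   0.3235]
1.5707963267948966 [-0.1416  0.3694  1.7087 -0.      1.0636 -1.7124] [ 0.3235  0.4064  1.7963 -0.      0.939  -1.2473]
w_fix specimen [(0.87, array([0.4749, 0.1394, 0.0218])), (0.55, array([0.4838, 0.2112, 0.0224]))]
w_fix fixture [(0.94, array([ 0.5506, -0.0249,  0.0138]))]
w_fix keeper [(0.76, array([ 0.5615, -0.0522,  0.0644]))]
w_fix knob_grip [(0.97, array([ 0.5553, -0.0576,  0.0651])), (0.53, array([0.397 , 0.0433, 0.0259])), (0.39, array([ 0.691 , -0.0643,  0.0546]))]
w_fix keeper_tip [(0.68, array([ 0.5564, -0.0521,  0.0645]))]
w_fix seat [(0.93, array([ 0.5516, -0.0264,  0.0167]))]
w_spec specimen [(0.96, array([0.4766, 0.1429, 0.0178])), (0.84, array([0.4838, 0.2124, 0.02  ])), (0.45, array([0.541 , 0.3777, 0.0243]))]
w_spec fixture [(0.87, array([0.5413, 0.0027, 0.0147]))]
w_spec keeper []
w_spec knob_grip [(0.21, array([0.5412, 0.0016, 0.0156]))]
w_spec keeper_tip []
w_spec seat [(0.83, array([0.5405, 0.0017, 0.0146]))]
5.1083
```

View pics/w_fix.png

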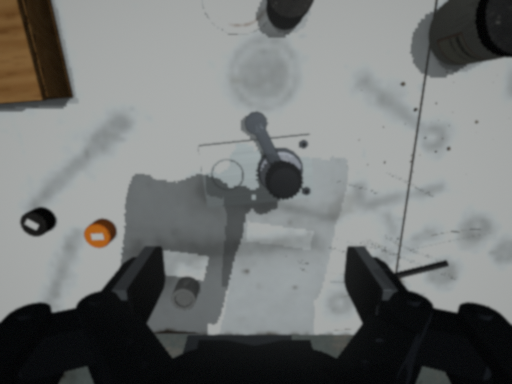

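View pics/w_spec.png

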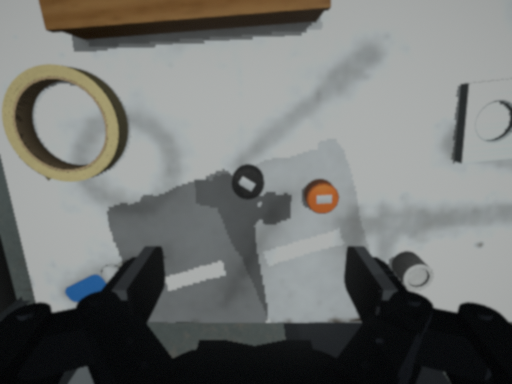

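```bash
cat >> h.py <<'E'
def pts(f):
    a=np.load(f); d=a["d"]; K,R,t=a["camera_matrix"],a["R"],a["t"]
    v,u=np.mgrid[:384,:512]; 
    c=np.stack([(u-K[0,2])/K[0,0]*d,(v-K[1,2])/K[1,1]*d,d],-1)
    W=(c-t)@R; W[d==0]=np.nan
    return W,a["p"],a
E
python3 - <<'E'
from h import *
np.set_printoptions(precision=4,suppress=True)
W,p,a=pts("w_spec.npz")
def sel(W,cx,cy,r,z0,z1):
    m=(np.hypot(W[...,0]-cx,W[...,1]-cy)<r)&(W[...,2]>z0)&(W[...,2]<z1); return m
def circ(W,m):
    q=W[m][:,:2].astype(np.float32); (c,r)=cv2.minEnclosingCircle(q); return len(q),c,r,q.mean(0),np.median(W[m][:,2])
print("spec",circ(W,sel(W,.484,.21,.03,.017,.03)),"oran",circ(W,sel(W,.472,.141,.03,.017,.03)))
print("bench z",np.nanmedian(W[sel(W,.484,.21,.06,-.02,.01)][:,2]),np.nanstd(W[sel(W,.484,.21,.06,-.02,.01)][:,2]))
W,p,a=pts("w_fix.npz")
print("spec",circ(W,sel(W,.484,.21,.03,.017,.03)))
print("knob",circ(W,sel(W,.547,-.06,.03,.06,.08)))
print("pad",circ(W,sel(W,.6,-.04,.013,.03,.05)))
m=sel(W,.54,0,.1,.010,.018); print("plate",circ(W,m))
z=np.where(sel(W,.54,0,.03,-.02,.03),W[...,2],np.nan)
for z0,n in[(.014,'seatrim')]: 
  print(np.round(z[155:200:3,205:250:3]*1000))
# rims by ellipse fit
for f,roi in [("w_fix.npz",(195,150,60,50)),("w_spec.npz",(470,90,42,60)),("w_spec.npz",(220,155,60,55))]:
    W,p,a=pts(f);x,y,w,h=roi;im=cv2.resize(p[y:y+h,x:x+w,::-1],None,fx=8,fy=8,interpolation=cv2.INTER_CUBIC);cv2.imwrite(f"pics/crop_{f[:-4]}_{x}.png",im)
E
```

```text
spec (821, (0.4842666685581207, 0.21359944343566895), 0.01524610910564661, array([0.485 , 0.2136], dtype=float32), np.float64(0.02114435316289323)) oran (797, (0.4698127806186676, 0.14381618797779083), 0.015286261215806007, array([0.4708, 0.1444], dtype=float32), np.float64(0.02122869846097724))
bench z 0.00283044431255515 0.0007729124203311325
spec (558, (0.4845002293586731, 0.2129298597574234), 0.015236804261803627, array([0.4853, 0.2115], dtype=float32), np.float64(0.02096281526991743))
knob (1068, (0.5454280376434326, -0.06385207921266556), 0.017859410494565964, array([ 0.5468, -0.0635], dtype=float32), np.float64(0.06781276566297449))
pad (381, (0.596579909324646, -0.038411617279052734), 0.011715024709701538, array([ 0.5975, -0.0381], dtype=float32), np.float64(0.038760270030664554))
plate (4219, (0.5431427955627441, -0.03640316054224968), 0.06671248376369476, array([ 0.5447, -0.0318], dtype=float32), np.float64(0.014298850395697706))
[[13. 14. 14. 14. 14. 14. 14. 14. 14. 14. 14. 15. nan nan nan]
 [16. 14. 14. 14. 14. 13. 15. 15. 14. 14. 13. 15. 14. nan nan]
 [14. 16. 15. 14. 14. nan  8.  9.  9.  9. 15. 13. 15. 15. nan]
 [14. 15. 15. 14.  9.  8.  9.  7.  9.  8.  8. 13. 15. 14. nan]
 [14. 16. 14.  7.  8.  7.  9.  9.  9.  8.  8.  8. 14. 14. 14.]
 [14. 14. 14.  9.  9.  8.  8.  9.  8.  9.  9.  9.  9. 14. 14.]
 [16. 14. 14.  9.  9.  8.  9.  9.  9.  8.  7.  8.  8. 13. 13.]
 [15. 13. 13.  8.  9.  7.  7.  9.  9.  8.  7.  8.  8. 15. 14.]
 [15. 14. 14. 10.  7.  8.  8.  9.  9.  9.  8.  7.  8. 14. 15.]
 [14. 12. 16. 12.  8.  8.  8.  8.  8.  8.  9.  9. 12. 15. 14.]
 [14. 15. 15. 16. 11.  8.  8.  8.  9.  8.  8.  9. 14. 14. nan]
 [14. 13. 14. 15. 14. 13.  8.  8.  8.  8. 13. 15. 14. 15. nan]
 [14. 15. 14. 14. 14. 14. 15. 14. 14. 15. 15. 14. 13. nan nan]
 [nan 13. 15. 14. 15. 16. 14. 14. 15. 14. 16. 13. nan nan nan]
 [nan 15. 16. 15. 15. 12. 13. 15. 14. 14. 14. nan nan nan nan]]
```

```bash
python3 - <<'E'
from h import *
np.set_printoptions(precision=4,suppress=True)
W,p,a=pts("w_fix.npz")
z=W[...,2]
m=(np.hypot(W[...,0]-.54,W[...,1]+.005)<.024)&(z<.0115)
m=cv2.morphologyEx(m.astype(np.uint8),cv2.MORPH_OPEN,np.ones((3,3)))
n,lab,st,ce=cv2.connectedComponentsWithStats(m); i=1+st[1:,4].argmax(); print(st[i],ce[i])
# rim contour at z=.014
c,_=cv2.findContours((lab==i).astype(np.uint8),cv2.RETR_EXTERNAL,cv2.CHAIN_APPROX_NONE)
for zz in(.008,.011,.014):
  q=np.array([ray(a,u,v,zz)[:2] for u,v in c[0][:,0]],np.float32)
  A=np.c_[2*q,np.ones(len(q))];s=np.linalg.lstsq(A,(q**2).sum(1),rcond=None)[0]; print(zz,s[:2],np.sqrt(s[2]+s[:2]@s[:2]), cv2.minEnclosingCircle(q))
# plate rect
m=((z>.0115)&(z<.0175)&(W[...,0]>.48)&(W[...,0]<.61)&(W[...,1]>-.12)&(W[...,1]<.05)).astype(np.uint8)
m=cv2.morphologyEx(m,cv2.MORPH_OPEN,np.ones((5,5)))
q=W[m>0][:,:2].astype(np.float32); r=cv2.minAreaRect(q); print(r); print(cv2.boxPoints(r))
E
```

```text
[213 160  30  30 709] [227.2623 174.6897]
0.008 [ 0.5385 -0.006 ] 0.0164782207927647 ((0.5384049415588379, -0.005875541362911463), 0.01708923652768135)
0.011 [ 0.5392 -0.0063] 0.0163304758797106 ((0.5391156077384949, -0.006145522464066744), 0.016936970874667168)
0.014 [ 0.5399 -0.0066] 0.016182862210152804 ((0.5398263335227966, -0.006415444891899824), 0.01678473874926567)
((0.5427640080451965, -0.03913319110870361), (0.07038374990224838, 0.12024752050638199), 5.81721305847168)
[[ 0.5017  0.0171]
 [ 0.5138 -0.1025]
 [ 0.5839 -0.0954]
 [ 0.5717  0.0242]]
```

View pics/crop_w_fix_195.png

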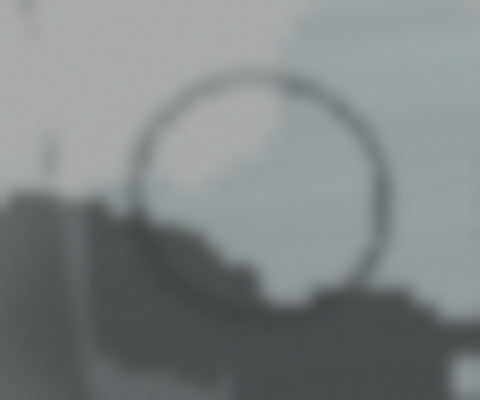

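```bash
python3 - <<'E'
from h import *
np.set_printoptions(precision=4,suppress=True)
yaw=0.54
manip.set_gripper(0.36,20)
manip.move_ptp([0.4843,0.2134,0.08],down(yaw))
for n,o in (("g36",.36),("g60",.6)):
    manip.set_gripper(o,20); manip.dwell(.2)
    pos=manip.current_ee_pos();R=manip.current_tcp_rot();k=manip.get_calibration("wrist"); p,d=manip.grab_frame("wrist"); cv2.imwrite(f"pics/{n}.png",p[:,:,::-1]); np.savez(f"{n}.npz",d=d,R=k["R"],t=k["t"],camera_matrix=k["camera_matrix"],p=p)
    W,_,_=pts(n+".npz"); T=(W-pos)@R
    print(manip.current_grip_width(),pos)
    m=(abs(T[...,2])<.012)&(T[...,0]>-.05)&(T[...,0]<.03)&(abs(T[...,1])<.06)
    for s in(-1,1):
        q=T[m&(T[...,1]*s>0)]; print(s,len(q),"x pct",np.percentile(q[:,0],[50,90,98]),"y",np.percentile(abs(q[:,1]),[1,50,99]))
    m=(np.hypot(W[...,0]-.4843,W[...,1]-.2134)<.03)&(W[...,2]>.017)&(W[...,2]<.03)
    print("spec",cv2.minEnclosingCircle(W[m][:,:2].astype(np.float32)))
print(manip.current_force(),manip.current_time())
E
```

```text
0.36237314453039565 [0.4843 0.2134 0.08  ]
-1 2341 x pct [-0.0342 -0.0124 -0.0058] y [0.0161 0.0196 0.045 ]
1 2349 x pct [-0.0344 -0.0124 -0.0056] y [0.0145 0.018  0.0436]
spec ((0.4843616485595703, 0.21367932856082916), 0.015287194401025772)
0.5955968692664486 [0.4843 0.2134 0.08  ]
-1 2354 x pct [-0.0317 -0.0128 -0.0071] y [0.0262 0.0282 0.0511]
1 2360 x pct [-0.0317 -0.0127 -0.007 ] y [0.0246 0.0267 0.0485]
spec ((0.4846426844596863, 0.21361398696899414), 0.015593749471008778)
[0.0175 0.3379 0.3025] 8.55
```

View pics/g36.png

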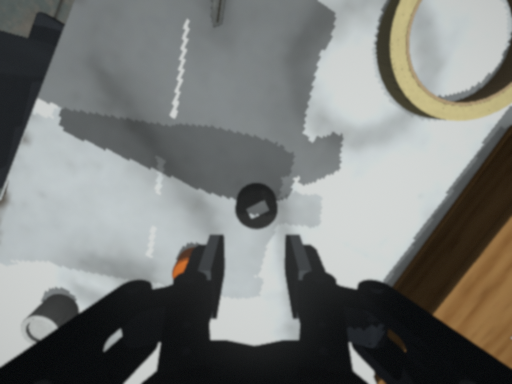

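```bash
python3 - <<'E'
from h import *
np.set_printoptions(precision=4,suppress=True)
yaw=0.54
manip.move_l([0.4844,0.2135,0.005],max_speed=.08)
print(manip.current_force())
manip.set_gripper(0.0,25); print("w",manip.current_grip_width())
manip.move_l([0.4844,0.2135,0.09])
print("w",manip.current_grip_width())
manip.move_ptp([0.5393,-0.0064,0.09],down(yaw))
manip.dwell(.2)
n="held"
pos=manip.current_ee_pos();R=manip.current_tcp_rot();k=manip.get_calibration("wrist"); p,d=manip.grab_frame("wrist"); cv2.imwrite(f"pics/{n}.png",p[:,:,::-1]); np.savez(f"{n}.npz",d=d,R=k["R"],t=k["t"],camera_matrix=k["camera_matrix"],p=p)
W,_,_=pts(n+".npz"); T=(W-pos)@R
m=(T[...,0]>-.020)&(T[...,0]<-.010)&(abs(T[...,1])<.0145)&(abs(T[...,2])<.03)
q=T[m]; print("held top tool",np.median(q[:,0]),q[:,1:].min(0),q[:,1:].max(0),cv2.minEnclosingCircle(q[:,1:].astype(np.float32)))
print(manip.current_force(),manip.current_time())
E
```

```text
[-0.2732  0.0468  0.997 ]
w 0.33912554530981476
w 0.3390220871543841
held top tool -0.015565502556976963 [-0.0145 -0.0156] [0.0144 0.0149] ((0.0014091032790020108, -0.0003096578875556588), 0.017127711325883865)
[-0.5259 -0.0211 -0.1369] 11.8333
```

View pics/held.png

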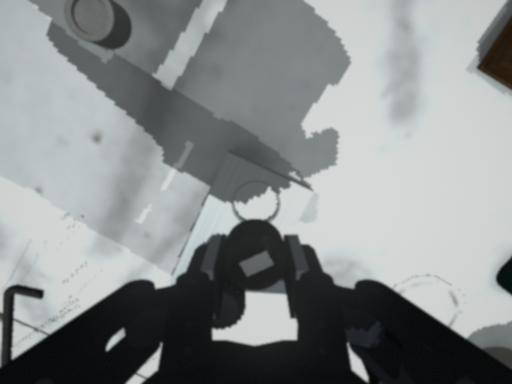

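The specimen is held between the fingers around (255,250), with the seat ring visible at (256,200). Next is lowering it in steps while watching the force.

```bash
python3 - <<'E'
from h import *
np.set_printoptions(precision=4,suppress=True)
f0=np.array(manip.current_force())
manip.move_l([0.5393,-0.0064,0.024],max_speed=.1)
for z in (.020,.017,.0155,.0145,.0138,.0133,.0130,.0127):
    manip.move_l([0.5393,-0.0064,z],max_speed=.04)
    f=np.array(manip.current_force())-f0; print(z,f)
    if abs(f[2])>4: break
print(manip.current_ee_pos(),manip.current_grip_width(),manip.current_time())
E
```

```text
0.02 [ 0.2276 -0.2163  0.0595]
0.017 [-0.3161  0.8893  0.5696]
0.0155 [ 0.2079  0.7776 -0.1242]
0.0145 [ 1.1024  0.7677 -0.977 ]
0.0138 [0.5478 0.215  0.0563]
0.0133 [-1.9506  0.2689  6.6716]
[ 0.5393 -0.0064  0.0137] 0.3328562777382797 14.1417
```

```bash
python3 - <<'E'
from h import *
np.set_printoptions(precision=4,suppress=True)
manip.set_gripper(0.55)
p=manip.current_ee_pos()
manip.move_l([0.5393,-0.0064,0.11],max_speed=.12)
manip.dwell(.2)
n="placed"
k=manip.get_calibration("wrist"); p,d=manip.grab_frame("wrist"); cv2.imwrite(f"pics/{n}.png",p[:,:,::-1]); np.savez(f"{n}.npz",d=d,R=k["R"],t=k["t"],camera_matrix=k["camera_matrix"],p=p)
W,_,_=pts(n+".npz")
m=(np.hypot(W[...,0]-.5393,W[...,1]+.0064)<.025)&(W[...,2]>.022)&(W[...,2]<.04)
q=W[m]; print("spec",np.median(q[:,2]),cv2.minEnclosingCircle(q[:,:2].astype(np.float32)))
print("tilt",np.linalg.lstsq(np.c_[q[:,:2],np.ones(len(q))],q[:,2],rcond=None)[0])
print(manip.current_time())
E
```

```text
spec 0.029195129252736603 ((0.538267195224762, -0.0068065933883190155), 0.015393643639981747)
tilt [ 0.0231 -0.0384  0.0163]
15.6667
```

View pics/placed.png

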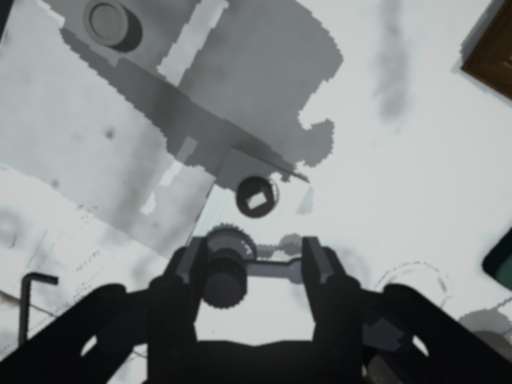

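```bash
python3 - <<'E'
from h import *
np.set_printoptions(precision=3,suppress=True)
X=[0.5454,-0.0639]
manip.move_ptp(X+[0.11],down(-0.7))
manip.move_l(X+[0.0455],max_speed=.12)
f0=np.array(manip.current_force()); print("pre",f0)
manip.set_gripper(0.0,60); manip.dwell(.1)
print("grip",manip.current_grip_width(),np.array(manip.current_force())-f0,manip.current_ft_torque())
for dz in (.003,.006,.009):
    manip.move_l(X+[0.0455+dz],max_speed=.04)
    print(dz,np.array(manip.current_force())-f0,manip.current_ee_pos(),manip.current_ft_torque())
print(manip.current_time(),manip.current_qpos())
np.save("f0.npy",f0)
E
```

```text
pre [1.007 0.017 0.298]
grip 0.37192175140309935 [-4.69   2.55   7.828] [0.436 0.644 0.   ]
0.003 [ 1.733  3.017 -7.247] [ 0.545 -0.064  0.049] [ 0.418 -0.354  0.033]
0.006 [ 2.313  3.835 -9.331] [ 0.545 -0.064  0.051] [ 0.637 -0.51   0.058]
0.009 [  1.791   3.028 -10.387] [ 0.545 -0.064  0.054] [ 0.714 -0.528  0.056]
18.55 [-0.201  0.594  1.781  0.     0.767  0.499]
```

```bash
python3 - <<'E'
from h import *
np.set_printoptions(precision=3,suppress=True)
f0=np.load("f0.npy")
q=np.array(manip.current_qpos()); q0=q.copy()
for d in (.45,.88):
    q[5]=q0[5]-d; manip.move_j(q); manip.dwell(.1)
    print(d,np.array(manip.current_force())-f0,manip.current_ft_torque(),manip.current_ee_pos())
np.save("q0.npy",q0)
p,d=manip.grab_frame("wrist"); cv2.imwrite("pics/turn1.png",p[:,:,::-1])
p,d=manip.grab_frame("top"); cv2.imwrite("pics/turn1t.png",cv2.resize(p[130:230,230:360,::-1],None,fx=5,fy=5))
print(manip.current_time(),manip.current_tcp_rot()[:,1])
E
```

```text
0.45 [  4.186   2.286 -10.761] [ 0.345 -0.749 -0.017] [ 0.546 -0.064  0.054]
0.88 [ 4.259  2.165 -8.601] [ 0.369 -0.906  0.029] [ 0.546 -0.064  0.054]
19.85 [0.984 0.177 0.002]
```

View pics/turn1.png

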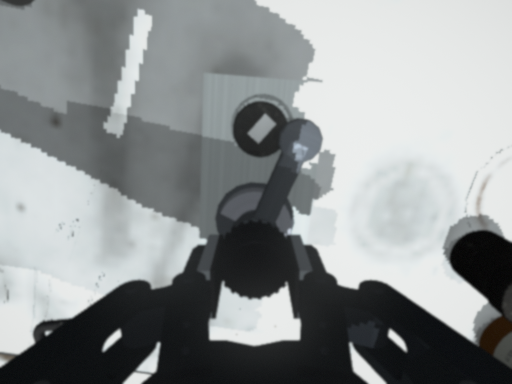

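View pics/turn1t.png

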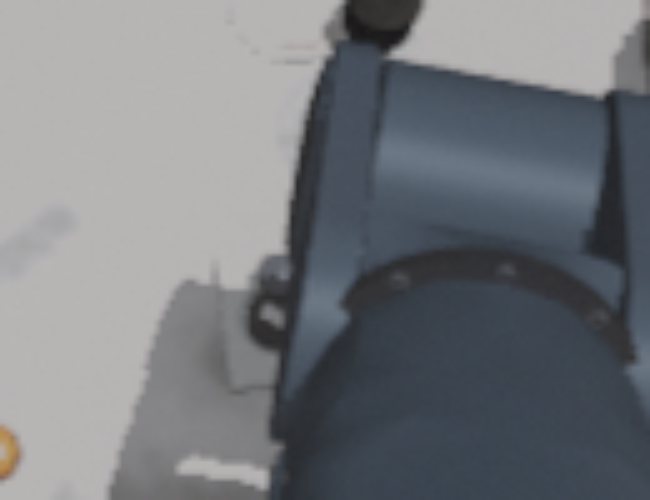

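The wrist picture shows the pad at (301,140), next to the specimen at (261,128). I'll read the angle, then scan with the pin resting lightly on the land.

```bash
python3 - <<'E'
from h import *
np.set_printoptions(precision=3,suppress=True)
f0=np.load("f0.npy"); q0=np.load("q0.npy")
c=ray(manip.get_calibration("wrist"),301,139,.047)
print("pad",c,"turn est",np.arctan2(c[1]+.0639,c[0]-.5454)-0.1015-(np.pi/2-1.15))
X=manip.current_ee_pos(); z=X[2]
# lower slowly to feel the land
for i in range(14):
    z-=0.0003; manip.move_l([X[0],X[1],z],max_speed=.02); manip.dwell(.06)
    f=np.array(manip.current_force())-f0; print(round(z,4),f[2],manip.current_ee_pos()[2])
    if f[2]>-3: break
print(manip.current_time())
E
```

```text
pad [ 0.558 -0.006  0.047] turn est 0.8339398233205024
0.0541 -4.316653984473446 0.05424240999027435
0.0538 0.6515112648359616 0.054109164888649
20.4667
```

```bash
python3 - <<'E'
from h import *
np.set_printoptions(precision=3,suppress=True)
f0=np.load("f0.npy"); q0=np.load("q0.npy")
X=manip.current_ee_pos(); R=manip.current_tcp_rot()
qc=np.array(manip.inverse_kinematics([X[0],X[1],0.0538],R))
base=q0[5]-.88; d=0
hit=None
while d<0.66:
    d+=0.03
    qc[5]=base-d; manip.move_j(qc); manip.dwell(.06)
    f=np.array(manip.current_force())-f0; t=np.array(manip.current_ft_torque())
    print(round(.83+d,3),f,t[2],round(manip.current_ee_pos()[2],5))
    if f[2]<-5.5: hit=d; break
    if abs(t[2])>.6 or f[2]>10: print("stop"); break
print(hit,manip.current_time()); np.save("qc.npy",qc)
E
```

```text
0.86 [-1.952  4.751  2.87 ] -0.12627915932625708 0.05396
0.89 [-1.619  5.559  4.409] 0.018043020858565045 0.05391
0.92 [-1.917  4.927  2.692] -0.05830940329554417 0.05383
0.95 [-1.057  4.859  2.747] -0.028540830829342688 0.05375
0.98 [0.532 5.307 1.791] -0.0055247888017725955 0.05367
1.01 [ 1.212  5.134 -0.85 ] -0.02680478649652624 0.05354
1.04 [ 3.12   5.043 -7.177] 0.07170066228918998 0.0531
0.21 22.625
```

```bash
python3 - <<'E'
from h import *
np.set_printoptions(precision=3,suppress=True)
f0=np.load("f0.npy"); qc=np.load("qc.npy")
qc[5]-=0.02; manip.move_j(qc); manip.dwell(.1)
print(np.array(manip.current_force())-f0,manip.current_ft_torque()[2],manip.current_ee_pos())
X=manip.current_ee_pos(); z=X[2]
for i in range(12):
    z-=0.0006; manip.move_l([X[0],X[1],z],max_speed=.03); manip.dwell(.05)
    f=np.array(manip.current_force())-f0; print(round(z,4),f,manip.current_ft_torque()[2],manip.current_ee_pos()[2])
    if f[2]>-1: break
print(manip.current_time())
E
```

```text
[ 3.629  4.704 -9.271] 0.05234495972954726 [ 0.546 -0.064  0.053]
0.0523 [ 3.977  3.703 -9.956] 0.018532406288219325 0.05138356585054335
0.0517 [ 3.686  4.778 -9.054] 0.003496968714087414 0.05083939404880642
0.0511 [ 3.998  4.524 -8.834] 0.04537961725723885 0.05028701163619344
0.0505 [ 3.929  4.114 -7.921] -0.004017433243505678 0.04973477193979904
0.0499 [ 3.725  4.771 -8.362] 0.10588084160827332 0.04914675216260561
0.0493 [ 4.177  5.26  -8.222] 0.011210632724691735 0.04852714144777337
0.0487 [ 3.4    3.573 -7.039] 0.02841426561717925 0.047978034772190314
0.0481 [ 3.66   3.541 -6.927] 0.048981381173788606 0.04738092521146128
0.0475 [ 2.837  4.511 -5.552] 0.05990744052130413 0.04688618769352666
0.0469 [0.213 4.704 0.956] 0.014366366267833415 0.04685585235689049
25.975
```

The pin dropped about 7.3 mm into the notch, and the spring load died off at the bottom. Now releasing and checking.

```bash
python3 - <<'E'
from h import *
np.set_printoptions(precision=4,suppress=True)
manip.set_gripper(0.65); manip.dwell(.1)
X=manip.current_ee_pos()
manip.move_l([X[0],X[1],0.13],max_speed=.12)
manip.move_ptp([0.50,-0.035,0.2],down(-np.pi/2)); manip.dwell(.2)
n="final"
k=manip.get_calibration("wrist"); p,d=manip.grab_frame("wrist"); cv2.imwrite(f"pics/{n}.png",p[:,:,::-1]); np.savez(f"{n}.npz",d=d,R=k["R"],t=k["t"],camera_matrix=k["camera_matrix"],p=p)
W,_,_=pts(n+".npz")
def c(cx,cy,r,a,b):
    m=(np.hypot(W[...,0]-cx,W[...,1]-cy)<r)&(W[...,2]>a)&(W[...,2]<b);q=W[m];return len(q),np.median(q[:,2]),cv2.minEnclosingCircle(q[:,:2].astype(np.float32))
print("knob",c(.5454,-.0639,.025,.058,.085))
print("pad/bar",c(.5393,-.0064,.03,.033,.055))
print("spec",c(.5393,-.0064,.025,.024,.032))
print(manip.current_time(),manip.current_force())
E
```

```text
knob (1200, np.float64(0.06790684432248917), ((0.5452970266342163, -0.06391507387161255), 0.01789030060172081))
pad/bar (643, np.float64(0.03862582997313336), ((0.5430197715759277, -0.015668250620365143), 0.020332373678684235))
spec (284, np.float64(0.029207738547989616), ((0.5381511449813843, -0.007044774480164051), 0.01521416287869215))
29.2833 [-0.4058  1.2237  0.2318]
```

View pics/final.png

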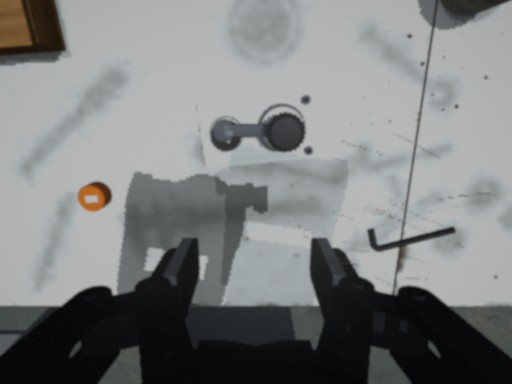

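The pad at (226,133) lies over the specimen. The knob top is 67.9 mm above the bench, which is fully down, and the specimen top is 29.2 mm, which is seated.

```bash
python3 -c "
from bench import manip
manip.sign_off()"
```

```text
the job is handed in; nothing more can be done
```

The specimen is in the seat with the keeper closed over it, and I handed the job in at about 29 s of the 58 s allowed. `sign_off` gave no verdict.

- **Specimen:** I picked up the black specimen and lowered it into the seat while watching the force, which peaked at about 7 N. I let go with the keeper still in its open notch.
- **Keeper:** I lifted the knob about 9 mm and turned it counter-clockwise to about 0.83 rad. From there I felt along the collar's land in 0.03 rad steps. The pin dropped at an estimated turn of 1.04 rad. I moved 0.02 rad further and let the keeper down about 7.3 mm to the bottom of the notch before releasing it.

**Last checks, from the final wrist picture:**
- The knob top is at 67.9 mm, where 68 mm is fully down. The pad top is at 38.6 mm, where 38.5 mm is fully down.
- The specimen top is at 29.2 mm, where 29 mm is seated, and its centre is about 1.3 mm from the seat centre I measured. The pad covers it.
- The robot touches nothing.

**Less certain:**
- After placing, a rough plane fit to the specimen's visible points gave a tilt of about 0.045 rad. This is inside the 0.06 limit but noisy. The correct top height suggests it lies flat.
- The turn angle is my estimate from the pictures and the tool rotation.
- I did not measure the bystanders again after the work. The arm met no unexpected contact force where I read it.

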